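# Free the holding pawl and wind a bench test press down onto a board

### The job

Bring the head of the bench test press down onto the circuit board in its nest: wind the crank up a touch so that the holding pawl is no longer trapped by its tooth, throw the pawl right over onto its rest, then wind the crank back and ease the head down until its spring pins are pressed in about half their travel, and let go with everything staying there. Work by feel: do not drag the pawl out of a loaded tooth or force the crank back against the pawl, do not bottom the pins, and leave the other things on and around the press where they are.

Things in the scene. Friction and masses are not known exactly. Their poses are not given: they have to be found in the camera images.
- press: Grey rack press fixed to the bench: base 240x200x18 mm, gear housing 60 mm wide (y), top at z=250 mm. Origin at bench level under the shaft; z up, x from the working side to the column (roughly away from the robot), y left. Shaft along y at z=210 mm: ratchet wheel and pawl on its right end, crank on its left. The ram with the head is 32 mm in front of the shaft, over the nest.
- wheel: Shaft, 80 mm steel ratchet wheel (20 saw teeth 8 mm deep, 0.314 rad each) and crank arm in one piece; origin on the shaft axis. Winding up (head rises, pawl clicks) moves the crank's top away from the robot, to +x of the press; winding back (head sinks) towards -x. Start: crank 55 deg above press +x. It stays where left: winding up takes about 11 N at the grip, back about 3 N.
- crank_grip_mid (a point): Middle of the black crank grip, 20 mm thick, 60 mm long, along the shaft direction, 78 mm left of the press's middle plane, 65 mm from the shaft axis (crank arm 36 to 46 mm left of that plane). It revolves freely on its pin: hold it from above, fingers at its -x and +x sides, while it circles. The head moves 0.31 mm per mm of its path (20 mm per rad).
- shaft_axis (a point): Point on the shaft axis about which crank_grip_mid circles. Felt at the grip while winding back: first the steady small drag, then, once the pins meet the board, a force that grows with every mm. The pins give 6 mm in all, with 6 N on the board per mm pressed in; each mm adds about 1.85 N along the grip's path, so half their travel (18 N on the board) adds about 5.5 N.
- pawl: Dark steel holding pawl, 65 mm from pivot to nose, over the wheel's top, dropping into the teeth by its weight (100 g); origin on its pivot axis. Its nose points to press +x and blocks winding back. Tooth faces are undercut 3 mm and stand 0 to 1 mm from the nose at the start: the pawl is trapped and rises only 1 to 2 mm. Over 14 N between pawl and tooth is damage.
- pawl_knob (a point): Middle of the pawl's red knob (14 mm thick, 46 mm long, revolving on its pin, along the shaft), 78 mm right of the press's middle plane, 46 mm from the pivot, level with it on its +x side at the start. The pawl lifts freely (under 3 N) once the wheel is wound up 0.1 to 0.25 rad from the start (7 to 16 mm at the crank grip); farther, it clicks into the next tooth (harmless, but trapped again).
- pawl_pivot (a point): Point on the pivot axis about which pawl_knob circles; in the press frame x=-58, z=257 mm. The knob goes up, over the top and down towards the robot; past upright the pawl falls by itself onto its rest, 129 deg from its working place (knob then at x=-87 mm in the press frame), and stays there.
- test_head: Aluminium head 92x84 mm, 1.1 kg, on the foot of the square ram, moving straight up and down with the crank; under it a black sprung plate with brass pins. Origin on the ram axis at the level of the unpressed pin tips, 93 mm above the bench at the start. Below, clamped in a dark nest block, is a green board 96x86 mm; its height differs for every job, top 57 to 69 mm above the bench: feel for it.
- spare_board: Bystander: spare green circuit board, 96 x 86 mm, up to 16 mm thick, lying on the bench right of the press. Origin at its underside.
- screwdriver: Bystander: blue screwdriver, 150 mm long, lying on the right edge of the press base. Origin at its underside.
- solvent_bottle: Bystander: clear dispenser bottle with red cap, 52 mm wide, 130 mm tall, left of the press. Origin at its underside.
- parts_bin: Bystander: blue open bin, 110 x 90 x 45 mm, right of the press. Origin at its underside.
- brush: Bystander: bench brush, 160 mm long, lying right of the press. Origin at its underside.
- multimeter: Bystander: dark hand multimeter, 150 x 75 x 34 mm, left of the press. Origin at its underside.
- tweezers: Bystander: steel tweezers, 130 mm long, 6 mm high, lying left of the press. Origin at its underside.

How it is judged:
By the outcome, as a careful person would: the job done as asked, in the order asked, and still so for the second after the job is handed in, with the robot touching nothing.
It also fails if it takes over 64 s, if anything falls off the work surface, if the arm or the gripper's body presses on something with over 40 N, if the wrist force passes 120 N, or if a joint passes its speed limit or range.

### The arm

A 6-joint arm with a two-finger parallel gripper is mounted at the origin on the work surface. World frame = base frame: x ahead of the robot, y to its left, z up, the work surface at z = 0. Lengths are in m, angles in rad, forces in N, time in s.
With the tool pointing down it reaches from about 0.25 to 0.775 m from the base axis. Payload 4 kg.
Tool frame: the origin (TCP) lies midway between the tips of the shut fingers; the grasp point (between the pads) lies robot.tcp_to_grasp behind it (robot.tcp_to_grasp is the distance from the TCP to the grasp point, in m); y points along the fingers, x is the direction in which the jaws open and shut, and the axes are right-handed (so a half turn about y gives the same grasp; the last joint's range is limited). The gripper opens to 94 mm and grips with 3 to 60 N. Pads are 16 mm wide; open, the fingers measure 119 mm over their backs; the gripper's body (75 mm by 177 mm) begins 78 mm behind the grasp point.
Start: joints at [-1.248, 0.087, 1.371, -0, 1.684, -0.103], TCP at [0.227, -0.501, 0.206] pointing down, gripper open.
Joint ranges: [-3.1, 3.1], [-0.76, 2.03], [0.27, 2.55], [-1.08, 4.22], [0.17, 2.65], [-2.57, 2.57]. Speed limits (rad/s): [2.79, 2.79, 3.14, 3.14, 3.14, 3.14].

### API

Orientations are given as [roll, pitch, yaw] about the fixed x, y, z axes, in that order (R = Rz(yaw) Ry(pitch) Rx(roll)).
In Python, from bench import robot gives the robot as it stands.
- The arm moves only by the tool arm_command, never from a script. Its argument "series" is text: rows parted by semicolons, each of 7 numbers parted by spaces: the turn, a rotation vector about the tool's x, y, z in rad, then the shift along the tool's x, y, z in m, then the finger opening in m, from 0 to 0.094. A call has 1 to 12 rows; each row shifts and turns the pose as measured when the row begins, along the tool's axes as they then stand; what a row does not reach is not made up. A row lasts 1/10 s, in which the tool goes at most 50 mm and 8.59 degrees, less where a joint would pass 70% of its speed; a pose out of reach is approached as far as the arm can. A call with a gripper value outside its range is refused whole. The fingers move at their own pace and stop on an object; the grip force is fixed at half the most. Time passes only in rows, so rows that do not move let the fingers close. It gives the time, the measured TCP pose, the force and the opening at its end, in the units of the state.
- robot.get_obs(): the state, without advancing time (a new reading comes with each control period).
- robot.snapshot(name): name is "scene" or "side" or "wrist"; returns the picture (400x640x3 uint8, blue, green, red); there is no depth.
- robot.camera_params(name): a dict with "fx", "fy", "cx", "cy" (pixels), "extrinsics" (4x4, takes a point from camera to world coordinates). Camera axes: x right, y up, looking along -z (the intrinsics and any distortion apply to the point x, -y, -z); pixel columns grow to the right and rows downward; lengths in m; the calibration is good to about 2 mm. A picture is of the moment at which its call begins: read the wrist's pose just before it. camera_params takes no time and is no camera call; for the wrist camera it gives the pose at the moment of the call.
- robot.close_job(): hands the job in, once; it reports no verdict.
Trained networks look in the newest picture that a camera, given by its name, has taken for a name from the list of things; names that differ only in an ending like _2 or _b are one class to them, and where a whole thing is asked for, a point or a joint stands for the part that bears it (a point fixed in the world has none). Each returns a list of dicts, best first, with "score" (0 to 1); they miss things now and then, are a little off and sometimes report something else, mostly with a low value. They report only what shows in the picture. A call takes as long as a camera call.
- robot.spot_in(camera, target): "centre" ([x, y, z] in m, in the coordinates of the camera as it stood for that picture, good to about 4 mm: the middle of the surface that is visible of it).
The state is a dict: "time": time; "joint_positions": joint angles; "qvel": joint speeds; "joint_torque": joint torques, N m; "tool_pos": TCP position; "ee_rot": TCP orientation; "wrist_force": force on the tool from outside, world axes, zero at the start; "wrist_torque": the same for the moment, N m; "width": finger opening in m.
Only numpy, scipy, OpenCV 4.12 (cv2) and the standard library are available. Lean on these libraries where they do the work, as an engineer would, in place of code of your own. Each camera call takes 0.05 s, during which the arm holds its last target.

## Working session

There is one attempt and no reset: what is moved stays moved. The work goes in short steps, Python scripts to look and compute and a tool call to move; the robot and the scene stay as the last step left them, time stands still between calls to the robot, and variables do not carry over. Pictures are saved under pics/ and viewed, and the job is handed in when it is done.

Besides the shell and the picture viewer there is one more tool, called after "Request:" as a command line: name --argument value ..., lists and objects as JSON in quotes. arm_command: Moves the arm, as the interface text tells. Its arguments: {"type":"object","properties":{"series":{"type":"string"}},"required":["series"]}

```bash
ls; mkdir -p pics
python3 - <<'E'
from bench import robot
import cv2, numpy as np
o=robot.get_obs()
for k,v in o.items(): print(k, np.round(v,4))
print(robot.tcp_to_grasp)
for n in ["scene","side"]:
    im=robot.snapshot(n); cv2.imwrite(f"pics/{n}0.png",im)
    p=robot.camera_params(n); E=np.array(p["extrinsics"])
    print(n,p["fx"],p["fy"],p["cx"],p["cy"],{k:v for k,v in p.items() if k not in("extrinsics",)}); print(E.round(3))
    for t in ["press","crank_grip_mid","pawl_knob","pawl","wheel","test_head"]:
        for r in robot.spot_in(n,t)[:2]:
            c=np.array(r["centre"]); print(n,t,round(r["score"],2),(E@np.r_[c,1])[:3].round(4))
print(robot.get_obs()["time"])
E
```

```text
pics
time 0.0
joint_positions [-1.2481  0.0879  1.3723  0.      1.6836 -0.1031]
qvel [-0.001  -0.0003  0.0009  0.0006 -0.0002 -0.0003]
joint_torque [ 2.00000e-04 -3.40177e+01 -3.02427e+01  7.17000e-02  3.32000e-02
 -2.00000e-04]
tool_pos [ 0.227  -0.5004  0.2043]
ee_rot [-1.5706  0.0022 -1.145 ]
wrist_force [ 0.2301 -0.1029 -0.6175]
wrist_torque [-0.0347 -0.0501 -0.023 ]
width 0.0936
0.0188
scene 437.6838841792175 437.6838841792175 315.1879213041109 199.01276638352246 {'fx': 437.6838841792175, 'fy': 437.6838841792175, 'cx': 315.1879213041109, 'cy': 199.01276638352246}
[[ 0.368 -0.65   0.664  1.259]
 [ 0.93   0.264 -0.256 -0.268]
 [-0.008  0.712  0.702  0.964]
 [ 0.     0.     0.     1.   ]]
scene press 0.69 [0.6674 0.0263 0.1519]
scene crank_grip_mid 0.52 [0.6282 0.1199 0.2729]
scene pawl_knob 0.57 [ 0.6151 -0.0466  0.2624]
scene pawl 0.58 [0.426  0.3518 0.0738]
scene pawl 0.55 [ 0.6061 -0.0206  0.2607]
scene wheel 0.77 [0.625  0.0052 0.2408]
scene test_head 0.93 [0.5819 0.0103 0.1341]
side 428.8616152980532 428.8616152980532 315.2879507949689 199.2611335249039 {'fx': 428.8616152980532, 'fy': 428.8616152980532, 'cx': 315.2879507949689, 'cy': 199.2611335249039}
[[ 0.825  0.42  -0.377 -0.002]
 [-0.564  0.595 -0.573 -0.79 ]
 [-0.016  0.686  0.728  1.189]
 [ 0.     0.     0.     1.   ]]
side crank_grip_mid 0.53 [0.6105 0.1144 0.2691]
side pawl 0.61 [ 0.5968 -0.0245  0.2555]
side pawl 0.41 [0.5903 0.0121 0.1317]
side wheel 0.92 [ 0.6099 -0.0056  0.2354]
side wheel 0.46 [ 0.6679 -0.3743  0.0055]
side test_head 0.77 [0.5572 0.0104 0.1294]
0.7
```

View pics.

View pics/scene0.png

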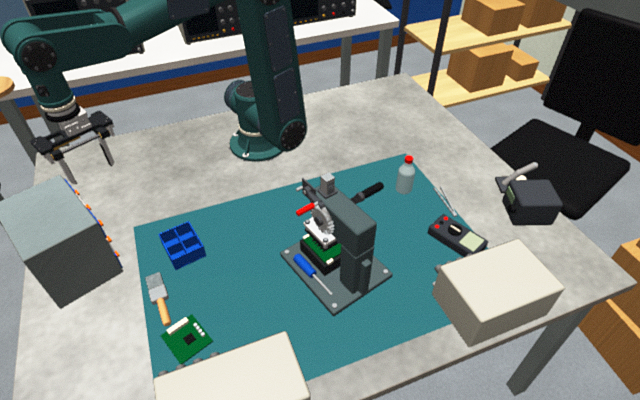

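View pics/side0.png

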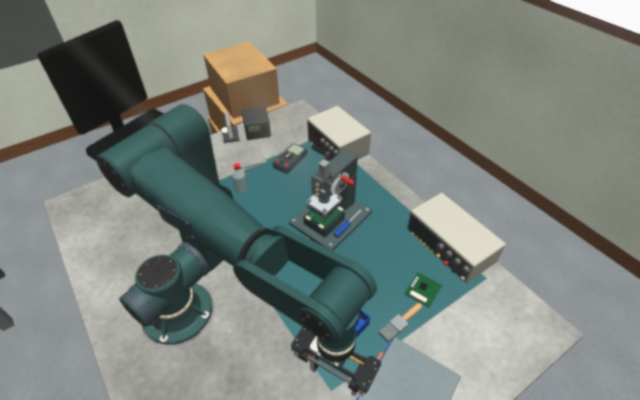

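Run:
```python
import cv2
im=cv2.imread("pics/scene0.png")[150:320,265:425]
cv2.imwrite("pics/sc_crop.png",cv2.resize(im,None,fx=3.5,fy=3.5,interpolation=cv2.INTER_CUBIC))
im=cv2.imread("pics/side0.png")[140:260,270:390]
cv2.imwrite("pics/si_crop.png",cv2.resize(im,None,fx=5,fy=5,interpolation=cv2.INTER_CUBIC))
```

```text
(no output)
```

View pics/sc_crop.png

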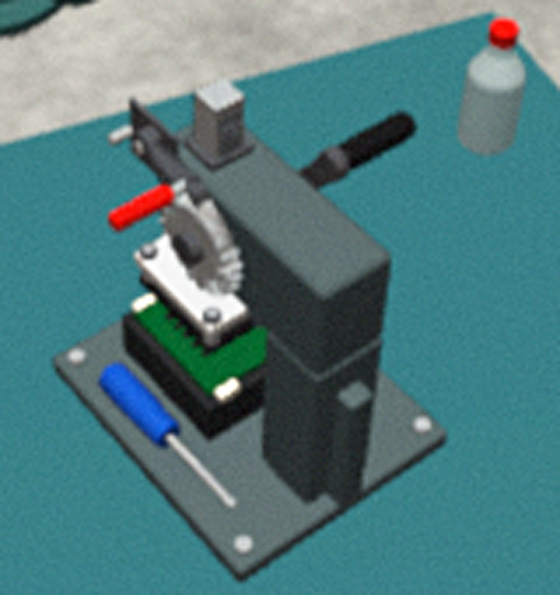

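View pics/si_crop.png

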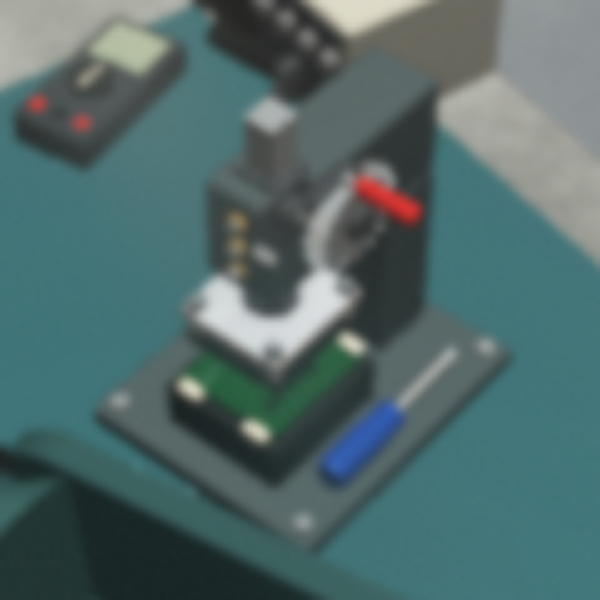

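```bash
cat > h.py <<'E'
import numpy as np, cv2
from bench import robot
def proj(n,P,p=None):
    p=p or robot.camera_params(n); E=np.linalg.inv(np.array(p["extrinsics"]))
    P=np.atleast_2d(P); c=(E[:3,:3]@P.T).T+E[:3,3]
    return np.c_[p["fx"]*c[:,0]/-c[:,2]+p["cx"], p["fy"]*-c[:,1]/-c[:,2]+p["cy"]]
def rz(a): return np.array([[np.cos(a),-np.sin(a),0],[np.sin(a),np.cos(a),0],[0,0,1]])
E
python3 - <<'E'
from h import *
from scipy.optimize import least_squares
S={n:robot.camera_params(n) for n in("scene","side")}
def so(x,y): return (265+x/3.5,150+y/3.5)
def si(x,y): return (270+x/5,140+y/5)
B=("b",)
obs=[("scene",("b",-1,-1),so(55,358)),("scene",("b",1,-1),so(240,568)),("scene",("b",1,1),so(446,432)),
("side",("b",-1,1),si(97,413)),("side",("b",-1,-1),si(308,545)),("side",("b",1,-1),si(510,352)),
("scene",(-.012,-.078,.257),so(143,206)),("side",(-.012,-.078,.257),si(388,200)),
("scene",(.0373,.078,.2632),so(372,142))]
def res(v,full=False):
    x,y,a,bx=v[:4]; r=[]
    for n,q,px in obs:
        q=np.array([bx+q[1]*.12,q[2]*.1,.018]) if q[0]=="b" else np.array(q)
        r.append(proj(n,rz(a)@q+[x,y,0],S[n])[0]-px)
    return np.array(r) if full else np.ravel(r)
s=least_squares(res,[.62,0,0,.03])
print(s.x.round(4)); print(res(s.x,True).round(1))
x,y,a,_=s.x
for nm,q in dict(shaft=(0,0,.21),grip=(.0373,.078,.2632),knob=(-.012,-.078,.257),pivot=(-.058,0,.257)).items(): print(nm,(rz(a)@q+[x,y,0]).round(4))
E
```

```text
[0.6023 0.0355 0.2682 0.0049]
[[-2.1 -0.4]
 [-0.4  1.5]
 [ 0.4 -0.6]
 [-1.6 -2. ]
 [-0.4  0.3]
 [ 0.3 -1.8]
 [-0.9  0.4]
 [-0.3 -0.9]
 [ 0.4 -0.4]]
shaft [0.6023 0.0355 0.21  ]
grip [0.6176 0.1205 0.2632]
knob [ 0.6114 -0.0429  0.257 ]
pivot [0.5463 0.0201 0.257 ]
```

```bash
cat >> h.py <<'E'
PX,PY,PA=0.6023,0.0355,0.2682
def w(q,P=(PX,PY,PA)): return rz(P[2])@np.array(q)+[P[0],P[1],0]
from scipy.spatial.transform import Rotation as Ro
def pose():
    o=robot.get_obs(); return np.array(o["tool_pos"]),Ro.from_euler("xyz",o["ee_rot"]),o
def plan(target,yaw,n,width,start=None):
    "print n rows to straight-line target"
    p,R,o=pose()
    T=Ro.from_euler("xyz",[-np.pi/2,0,yaw]); t=np.array(target)
    d=(R.inv()*T).as_rotvec()/n
    Rk=R
    rows=[]
    for k in range(n):
        rows.append(np.r_[d,Rk.inv().apply((t-p)/n)]); Rk=Rk*Ro.from_rotvec(d)
    for r in rows: print(" ".join(f"{v:.4f}" for v in r),width,end="; ")
    print("\nstep mm",1000*np.linalg.norm(t-p)/n,"rad",np.linalg.norm(d))
E
python3 - <<'E'
from h import *
p=robot.camera_params("wrist"); E=np.array(p["extrinsics"]); print(p["fx"],E.round(3))
P,R,o=pose(); print("cam in tool",R.inv().apply(E[:3,3]-P).round(3), (R.inv().as_matrix()@E[:3,:3]).round(2))
plan([.227+.1,-.36,.37],-1.145+.5,5,.06)
print(w([.0373,.078,.2632]))
E
```

```text
287.05172122600925 [[ 0.413  0.872  0.262  0.304]
 [-0.911  0.396  0.119 -0.466]
 [ 0.    -0.288  0.958  0.385]
 [ 0.     0.     0.     1.   ]]
cam in tool [-0.    -0.179  0.084] [[ 1.   -0.    0.  ]
 [ 0.    0.29 -0.96]
 [ 0.    0.96  0.29]]
0.0000 -0.1000 0.0000 -0.0174 -0.0329 0.0298 0.06; 0.0000 -0.1000 0.0000 -0.0144 -0.0329 0.0314 0.06; 0.0000 -0.1000 0.0000 -0.0111 -0.0329 0.0327 0.06; 0.0000 -0.1000 0.0000 -0.0078 -0.0329 0.0336 0.06; 0.0000 -0.1000 0.0000 -0.0044 -0.0329 0.0343 0.06; 
step mm 47.693915779831876 rad 0.09999173751001941
[0.6175968  0.12059582 0.2632    ]
```

Request:
arm_command --series "0 -0.1 0 -0.0174 -0.033 0.0298 0.06; 0 -0.1 0 -0.0144 -0.033 0.0314 0.06; 0 -0.1 0 -0.011 -0.033 0.0327 0.06; 0 -0.1 0 -0.008 -0.033 0.0336 0.06; 0 -0.1 0 -0.0044 -0.033 0.0343 0.06; 0 0 0 0 -0.02 0 0.06"

```text
time: 1.3
tool_pos: [0.328, -0.354, 0.3924]
ee_rot: [-1.564, 0.008, -0.627]
wrist_force: [-0.2, -0.0, -0.4]
width: 0.0601
```

Run:
```python
from h import *
plan(w([0,0.0,.39]),PA,11,.06)
```

```text
-0.0009 -0.0814 -0.0004 -0.0006 0.0005 0.0433 0.06; -0.0009 -0.0814 -0.0004 0.0029 0.0005 0.0432 0.06; -0.0009 -0.0814 -0.0004 0.0064 0.0004 0.0428 0.06; -0.0009 -0.0814 -0.0004 0.0099 0.0004 0.0422 0.06; -0.0009 -0.0814 -0.0004 0.0133 0.0004 0.0412 0.06; -0.0009 -0.0814 -0.0004 0.0166 0.0003 0.0400 0.06; -0.0009 -0.0814 -0.0004 0.0198 0.0003 0.0385 0.06; -0.0009 -0.0814 -0.0004 0.0229 0.0003 0.0368 0.06; -0.0009 -0.0814 -0.0004 0.0258 0.0003 0.0348 0.06; -0.0009 -0.0814 -0.0004 0.0285 0.0002 0.0326 0.06; -0.0009 -0.0814 -0.0004 0.0311 0.0002 0.0302 0.06; 
step mm 43.30823156169992 rad 0.08143252572590923
```

Request:
arm_command --series "0 -0.0814 0 -0.0006 0 0.0433 0.06; 0 -0.0814 0 0.003 0 0.0432 0.06; 0 -0.0814 0 0.0064 0 0.0428 0.06; 0 -0.0814 0 0.01 0 0.0422 0.06; 0 -0.0814 0 0.0133 0 0.0412 0.06; 0 -0.0814 0 0.0166 0 0.04 0.06; 0 -0.0814 0 0.0198 0 0.0385 0.06; 0 -0.0814 0 0.0229 0 0.0368 0.06; 0 -0.0814 0 0.0258 0 0.0348 0.06; 0 -0.0814 0 0.0285 0 0.0326 0.06; -0.0 -0.0814 0 0.0311 0 0.0302 0.06; 0 0 0 0 0 0 0.06"

```text
time: 2.5
tool_pos: [0.6082, 0.0546, 0.3987]
ee_rot: [-1.572, -0.006, 0.303]
wrist_force: [-0.9, -0.3, -1.5]
width: 0.0601
```

Run:
```python
from h import *
p,R,o=pose(); print(o["time"],p.round(4),o["ee_rot"])
im=robot.snapshot("wrist"); cv2.imwrite("pics/w1.png",im)
E=np.array(robot.camera_params("wrist")["extrinsics"])
for t in ["crank_grip_mid","pawl_knob"]:
  for r in robot.spot_in("wrist",t)[:2]: print(t,round(r["score"],2),(E@np.r_[r["centre"],1])[:3].round(4))
for q in [(.0373,.078,.2632),(.0373,.048,.2632),(.0373,.108,.2632),(-.012,-.078,.257),(-.012,-.101,.257),(-.012,-.055,.257)]: print(proj("wrist",w(q)).round(1))
```

```text
2.5 [0.6082 0.0546 0.3987] [-1.57230783 -0.00581843  0.3026606 ]
crank_grip_mid 0.86 [0.6171 0.1191 0.2702]
crank_grip_mid 0.44 [0.6162 0.087  0.2679]
pawl_knob 0.75 [ 0.6096 -0.0387  0.2642]
[[343.6 132. ]]
[[342.1 159.6]]
[[345.2 102.7]]
[[297.1 257.8]]
[[296.9 273.9]]
[[297.2 241.1]]
```

View pics/w1.png

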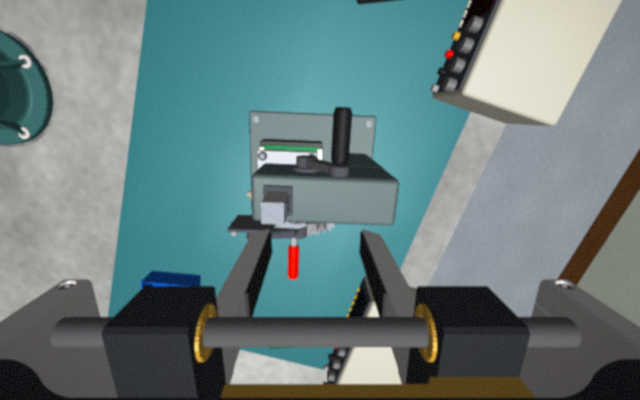

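Run:
```python
import cv2
im=cv2.imread("pics/w1.png")[95:290,225:415]
cv2.imwrite("pics/w1c.png",cv2.resize(im,None,fx=3,fy=3,interpolation=cv2.INTER_CUBIC))
```

```text
(no output)
```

View pics/w1c.png

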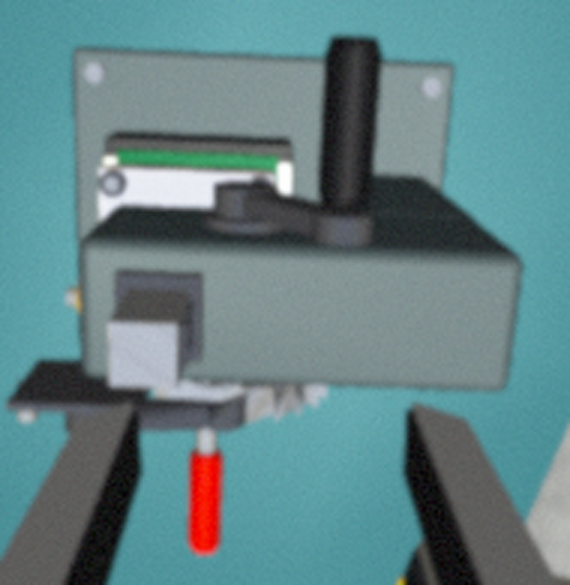

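Run:
```python
from h import *
from scipy.optimize import least_squares
S={n:robot.camera_params(n) for n in("scene","side","wrist")}
def so(x,y): return (265+x/3.5,150+y/3.5)
def si(x,y): return (270+x/5,140+y/5)
def wr(x,y): return (225+x/3,95+y/3)
obs=[("scene",("b",-1,-1),so(55,358)),("scene",("b",1,-1),so(240,568)),("scene",("b",1,1),so(446,432)),
("side",("b",-1,1),si(97,413)),("side",("b",-1,-1),si(308,545)),("side",("b",1,-1),si(510,352)),
("scene",(-.012,-.078,.257),so(143,206)),("side",(-.012,-.078,.257),si(388,200)),
("scene",(.0373,.078,.2632),so(372,142)),
("wrist",(.0373,.048,.2632),wr(344,211)),("wrist",(.0373,.108,.2632),wr(354,42)),
("wrist",(-.012,-.055,.257),wr(206,451)),("wrist",(-.012,-.101,.257),wr(203,552)),
("wrist",("b",-1,1),wr(77,50)),("wrist",("b",1,1),wr(453,66)),
("wrist",("h",-1,1),wr(82,243)),("wrist",("h",1,1),wr(520,262)),("wrist",("h",1,-1),wr(507,388)),
]
wt=np.array([3 if o[0]=="wrist" else 1. for o in obs])[:,None]
def res(v,full=False):
    x,y,a,bx,hx,hl=v; r=[]
    for n,q,px in obs:
        q=np.array([bx+q[1]*.12,q[2]*.1,.018]) if q[0]=="b" else np.array([hx+q[1]*hl,q[2]*.03,.25]) if q[0]=="h" else np.array(q)
        r.append(proj(n,rz(a)@q+[x,y,0],S[n])[0]-px)
    return np.array(r) if full else np.ravel(np.array(r)*wt)
s=least_squares(res,[.62,0,0.2,.03,0,.07])
print(s.x.round(4)); 
for o,r in zip(obs,res(s.x,True).round(1)): print(o[0],o[1],r)
P=s.x[:3]
for nm,q in dict(shaft=(0,0,.21),grip=(.0373,.078,.2632),knob=(-.012,-.078,.257)).items(): print(nm,w(q,P).round(4))
```

```text
[0.6006 0.0287 0.259  0.0077 0.024  0.0865]
scene ('b', -1, -1) [-3.9  0.2]
scene ('b', 1, -1) [-3.1  2.6]
scene ('b', 1, 1) [-1.6  0.8]
side ('b', -1, 1) [-0.5 -1.3]
side ('b', -1, -1) [0.5 1.4]
side ('b', 1, -1) [ 1.7 -0.7]
scene (-0.012, -0.078, 0.257) [-4.1  0.5]
side (-0.012, -0.078, 0.257) [0.4 0.6]
scene (0.0373, 0.078, 0.2632) [-2.4  0.2]
wrist (0.0373, 0.048, 0.2632) [-0.5 -0. ]
wrist (0.0373, 0.108, 0.2632) [-0.4  0. ]
wrist (-0.012, -0.055, 0.257) [0.4 0.1]
wrist (-0.012, -0.101, 0.257) [ 0.9 -1.1]
wrist ('b', -1, 1) [-1.1 -0.1]
wrist ('b', 1, 1) [ 1.3 -0.7]
wrist ('h', -1, 1) [ 0.  -0.4]
wrist ('h', 1, 1) [ 0.7 -1.9]
wrist ('h', 1, -1) [-0.8  3.2]
shaft [0.6006 0.0287 0.21  ]
grip [0.6167 0.1137 0.2632]
knob [ 0.609  -0.0497  0.257 ]
```

```bash
sed -i 's/^PX,PY,PA=.*/PX,PY,PA=0.6010,0.0310,0.262/' h.py
python3 - <<'E'
from h import *
g=w([.0373,.078,.2632]); print(g)
plan(g+[0,0,.03],PA,4,.06)
E
```

```text
[0.6168241  0.11599934 0.2632    ]
0.0010 0.0082 0.0021 0.0071 0.0271 0.0151 0.06; 0.0010 0.0082 0.0021 0.0071 0.0271 0.0151 0.06; 0.0010 0.0082 0.0021 0.0070 0.0271 0.0152 0.06; 0.0010 0.0082 0.0021 0.0069 0.0271 0.0152 0.06; 
step mm 31.824388134336886 rad 0.008528407692289951
```

Request:
arm_command --series "0.001 0.008 0.002 0.007 0.02 0.015 0.05; 0.001 0.008 0.002 0.007 0.026 0.015 0.05; 0.001 0.008 0.002 0.007 0.027 0.015 0.05; 0.001 0.008 0.002 0.007 0.025 0.015 0.05; 0 0 0 0 0 0 0.05"

```text
time: 3.15
tool_pos: [0.6157, 0.1073, 0.3081]
ee_rot: [-1.576, -0.011, 0.245]
wrist_force: [-0.7, 0.1, -1.4]
width: 0.05
```

Run:
```python
from h import *
p,R,o=pose(); print(o["time"],p.round(4),o["ee_rot"],o["wrist_force"])
im=robot.snapshot("wrist"); cv2.imwrite("pics/w2.png",im)
g=w([.0373,.078,.2632]); print(R.inv().apply(g+[0,0,-.0188]-p)*1000)
E=np.array(robot.camera_params("wrist")["extrinsics"])
for t in ["crank_grip_mid"]:
  for r in robot.spot_in("wrist",t)[:2]: print(t,round(r["score"],2),(E@np.r_[r["centre"],1])[:3].round(4))
for q in [(.0373,.078,.2632),(.0373,.048,.2632),(.0373,.108,.2632)]: print(proj("wrist",w(q)).round(1))
```

```text
3.15 [0.6157 0.1073 0.3081] [-1.5758749  -0.01119656  0.2446297 ] [-0.74915539  0.05745217 -1.43668893]
[ 2.53090137 63.65641982  8.50450616]
crank_grip_mid 0.93 [0.6187 0.1193 0.2747]
crank_grip_mid 0.51 [0.614  0.0762 0.2292]
[[317.2 205.5]]
[[317.8 238.2]]
[[316.6 170.2]]
```

View pics/w2.png

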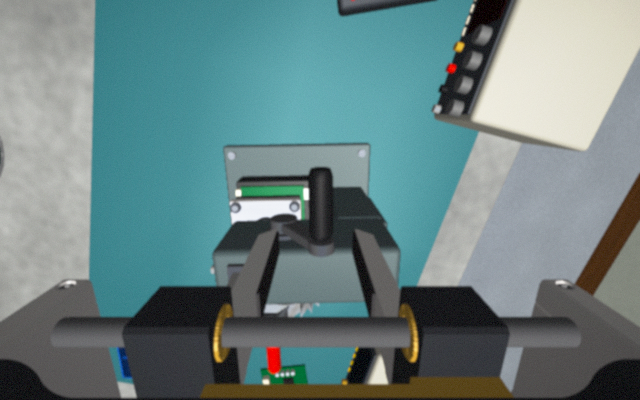

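Request:
arm_command --series "0.001 -0.004 0.004 0.001 0.022 0.003 0.05; 0.001 -0.004 0.003 0.001 0.022 0.003 0.05; 0.001 -0.004 0.002 0.001 0.021 0.003 0.05; 0 0 0 0 0 0 0.05"

```text
time: 3.65
tool_pos: [0.622, 0.1086, 0.26]
ee_rot: [-1.581, -0.029, 0.247]
wrist_force: [0.3, -1.1, 0.4]
width: 0.0498
```

Run:
```python
from h import *
p,R,o=pose(); print(o["time"],p.round(4),o["ee_rot"],o["wrist_force"])
g=w([.0373,.078,.2632]); print(R.inv().apply(g+[0,0,-.0188]-p)*1000)
im=robot.snapshot("wrist"); cv2.imwrite("pics/w3.png",im)
```

```text
3.65 [0.622  0.1086 0.26  ] [-1.58083709 -0.02949308  0.24725629] [ 0.28945387 -1.12351894  0.35477571]
[-3.61801393 15.36493129  8.62902147]
```

View pics/w3.png

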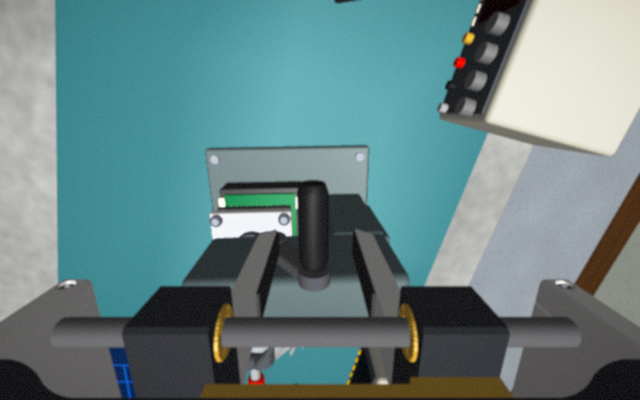

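Run:
```python
from h import *
g=w([.0373,.078,.2632]); plan(g+[0,0,-.0188],.256,2,.05)
```

```text
0.0056 -0.0047 0.0167 -0.0022 0.0090 0.0045 0.05; 0.0056 -0.0047 0.0167 -0.0021 0.0090 0.0045 0.05; 
step mm 10.296470410835491 rad 0.018249588787488148
```

Request:
arm_command --series "0.005 -0.004 0.017 -0.002 0.009 0.005 0.05; 0.005 -0.004 0.017 -0.002 0.009 0.005 0.05; 0 0 0 0 0 0 0.05"

```text
time: 4.0
tool_pos: [0.6184, 0.1157, 0.2503]
ee_rot: [-1.573, -0.007, 0.252]
wrist_force: [-0.0, -0.5, -0.1]
width: 0.0497
```

Run:
```python
from h import *
p,R,o=pose(); print(o["time"],p.round(4),o["ee_rot"],o["wrist_force"])
g=w([.0373,.078,.2632]); print(R.inv().apply(g+[0,0,-.0188]-p)*1000)
plan(g+[0,0,-.0188],.256,1,.05)
```

```text
4.0 [0.6184 0.1157 0.2503] [-1.57312802 -0.00725319  0.25237047] [-0.00442527 -0.47715641 -0.06454826]
[-1.54807482  5.83902219  0.66457993]
0.0023 -0.0036 0.0072 -0.0015 0.0058 0.0007 0.05; 
step mm 6.077201842092734 rad 0.008442766141557397
```

Request:
arm_command --series "0.002 -0.003 0.006 0.0025 0.006 0.0007 0.05; 0 0 0 0 0 0 0.05; 0 0 0 0 0 0 0.034; 0 0 0 0 0 0 0.03; 0 0 0 0 0 0 0.03"

```text
time: 4.5
tool_pos: [0.6215, 0.1175, 0.2447]
ee_rot: [-1.571, -0.002, 0.256]
wrist_force: [-0.0, 0.5, -0.4]
width: 0.0313
```

```bash
cat >> h.py <<'E'
def st():
    p,R,o=pose(); q=rz(PA).T@(p+R.apply([0,-.0188,0])-[PX,PY,0]); f=rz(PA).T@np.array(o["wrist_force"])
    print("t",round(o["time"],2),"grasp press mm",(q*1000).round(1),"rot",np.round(o["ee_rot"],3),"Fpress",f.round(2),"w",round(o["width"]*1000,1))
    return q,R,f,o
E
python3 - <<'E'
from h import *
st()
im=robot.snapshot("wrist"); cv2.imwrite("pics/w4.png",cv2.resize(im[140:320,170:460],None,fx=2.5,fy=2.5))
E
```

```text
t 4.5 grasp press mm [ 42.2  78.3 263.5] rot [-1.571 -0.002  0.256] Fpress [ 0.1   0.54 -0.4 ] w 31.3
```

View pics/w4.png

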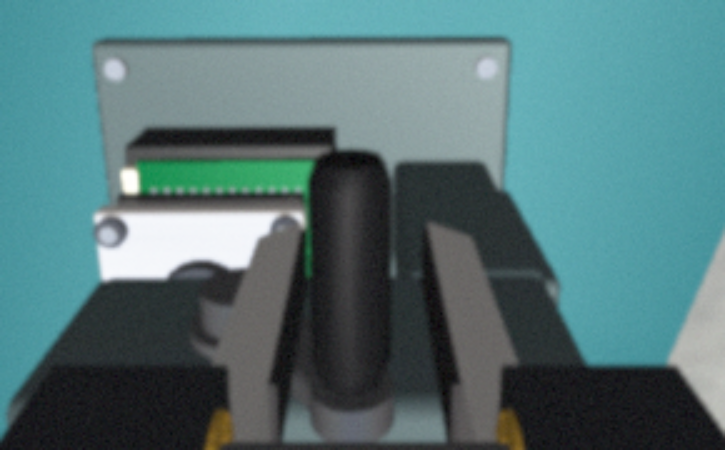

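Request:
arm_command --series "0 0 0 0 0 0 0.026; 0 0 0 0 0 0 0.022; 0 0 0 0 0 0 0.018; 0 0 0 0 0 0 0.012; 0 0 0 0 0 0 0.012"

```text
time: 5.05
tool_pos: [0.618, 0.1166, 0.2442]
ee_rot: [-1.571, 0.007, 0.256]
wrist_force: [-1.3, 0.4, -0.2]
width: 0.019
```

Run:
```python
from h import *
st()
im=robot.snapshot("wrist"); cv2.imwrite("pics/w5.png",cv2.resize(im[140:320,170:460],None,fx=2.5,fy=2.5))
```

```text
t 5.05 grasp press mm [ 38.8  78.3 263. ] rot [-1.571  0.007  0.256] Fpress [-1.12  0.74 -0.15] w 19.0
```

View pics/w5.png

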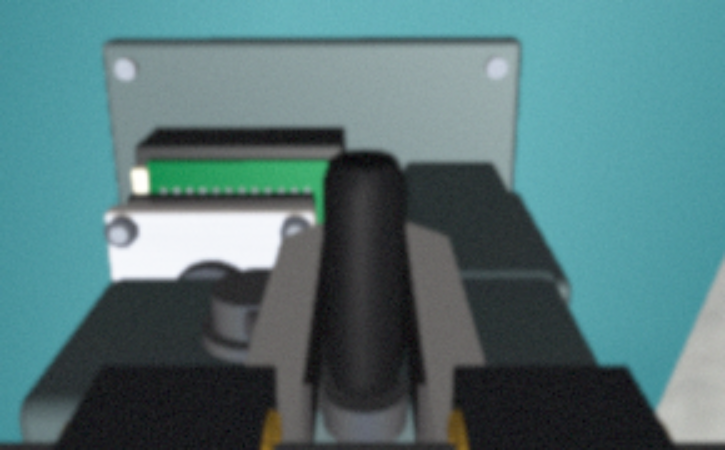

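Request:
arm_command --series "0 0 -0.006 0.0025 0.0017 0 0.012; 0 0 0 0.0023 0.0018 0 0.012"

```text
time: 5.3
tool_pos: [0.6195, 0.117, 0.2432]
ee_rot: [-1.572, 0.006, 0.256]
wrist_force: [-7.8, -1.9, 5.2]
width: 0.0188
```

```bash
sed -i 's/^PX,PY,PA=.*/PX,PY,PA=0.6024,0.0314,0.262/' h.py
python3 - <<'E'
from h import *
q,*_=st(); d=q-[0,0,.21]; print("ang",np.degrees(np.arctan2(d[2],d[0])),"r",np.hypot(d[0],d[2])*1000)
E
```

```text
t 5.3 grasp press mm [ 38.8  78.2 262. ] rot [-1.572  0.006  0.256] Fpress [-7.99  0.21  5.23] w 18.8
ang 53.27896237652697 r 64.82870205350633
```

Request:
arm_command --series "0 0 0 0.0031 0.0025 0 0.012; 0 0 0 0.0031 0.0026 0 0.012"

```text
time: 5.5
tool_pos: [0.6217, 0.1176, 0.2413]
ee_rot: [-1.572, 0.012, 0.255]
wrist_force: [-7.9, -1.5, 4.8]
width: 0.0193
```

```bash
cat >> h.py <<'E'
def ang():
    q,R,f,o=st(); d=q-[0,0,.21]; a=np.arctan2(d[2],d[0])
    print("ang",np.degrees(a).round(1),"d from 55:",(a-np.radians(55)).round(3),"r",(np.hypot(d[0],d[2])*1000).round(1),"Ftan(back dir)",(f@[-np.sin(a),0,np.cos(a)]).round(2),"Frad",(f@[np.cos(a),0,np.sin(a)]).round(2))
E
python3 -c "
from h import *
ang()"
```

```text
t 5.5 grasp press mm [ 41.2  78.2 260.1] rot [-1.572  0.012  0.255] Fpress [-8.03  0.61  4.77] w 19.3
ang 50.5 d from 55: -0.078 r 64.9 Ftan(back dir) 9.24 Frad -1.42
```

Request:
arm_command --series "0 0 -0.005 0.0031 0.0026 0 0.012; 0 0 -0.005 0.003 0.0027 0 0.012; 0 0 0 0.003 0.0028 0 0.012"

```text
time: 5.8
tool_pos: [0.6253, 0.1185, 0.2381]
ee_rot: [-1.573, 0.011, 0.255]
wrist_force: [-8.7, -1.3, 6.5]
width: 0.0189
```

```bash
python3 -c "
from h import *
ang()"
```

```text
t 5.8 grasp press mm [ 44.9  78.2 256.9] rot [-1.573  0.011  0.255] Fpress [-8.75  0.95  6.51] w 18.9
ang 46.3 d from 55: -0.152 r 64.9 Ftan(back dir) 10.82 Frad -1.34
```

Request:
arm_command --series "0 0 -0.005 0.001 0.001 0 0.012; 0 0 0 0 0 0 0.012; 0 0 0 0 0 0 0.012"

```text
time: 6.1
tool_pos: [0.6255, 0.1185, 0.238]
ee_rot: [-1.573, 0.006, 0.254]
wrist_force: [-2.4, -0.3, 1.1]
width: 0.0192
```

```bash
python3 -c "
from h import *
ang()"
```

```text
t 6.1 grasp press mm [ 45.   78.2 256.8] rot [-1.573  0.006  0.254] Fpress [-2.42  0.37  1.07] w 19.2
ang 46.1 d from 55: -0.155 r 64.9 Ftan(back dir) 2.48 Frad -0.9
```

Now release and rise clear.

Request:
arm_command --series "0 0 0 0 0 0 0.03; 0 0 0 0 0 0 0.05; 0 0 0 0 0 0 0.05; 0 0 0 0 -0.03 0 0.05; 0 0 0 0 -0.04 0 0.05; 0 0 0 0 -0.04 0 0.05; 0 0 0 0 0 0 0.05"

```text
time: 6.8
tool_pos: [0.6277, 0.1196, 0.348]
ee_rot: [-1.572, 0.006, 0.255]
wrist_force: [-0.6, 0.2, 1.0]
width: 0.05
```

Run:
```python
from h import *
ang()
im=robot.snapshot("wrist"); cv2.imwrite("pics/w6.png",im)
for a in (55,46.1,40):
  a=np.radians(a); print(proj("wrist",[w([.065*np.cos(a),y,.21+.065*np.sin(a)]) for y in (.048,.108)]).round(1).tolist())
print(proj("wrist",[w(q) for q in [(-.012,-.055,.257),(-.012,-.101,.257)]]).round(1).tolist())
```

```text
t 6.8 grasp press mm [ 47.4  78.6 366.8] rot [-1.572  0.006  0.255] Fpress [-0.55  0.33  0.99] w 50.0
ang 73.2 d from 55: 0.318 r 163.8 Ftan(back dir) 0.81 Frad 0.79
[[306.9, 234.8], [305.9, 175.0]]
[[314.9, 232.2], [314.4, 173.6]]
[[319.5, 230.2], [319.4, 172.5]]
[[264.3, 318.0], [266.6, 351.3]]
```

View pics/w6.png

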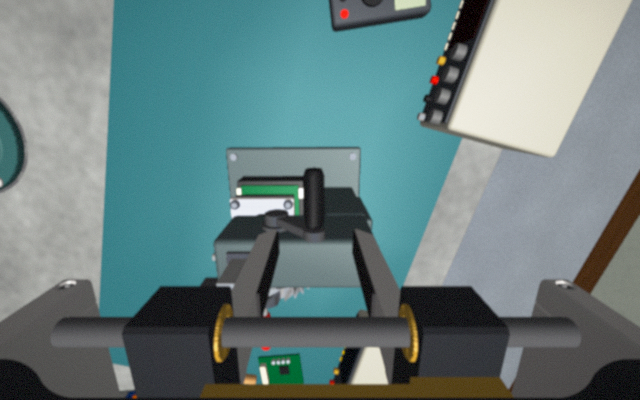

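Run:
```python
from h import *
g=w([-.012,-.078,.257]); plan(g+[0,0,.07],.258,5,.04)
```

```text
0.0001 -0.0006 -0.0021 -0.0115 0.0037 -0.0314 0.04; 0.0001 -0.0006 -0.0021 -0.0115 0.0037 -0.0314 0.04; 0.0001 -0.0006 -0.0021 -0.0116 0.0036 -0.0314 0.04; 0.0001 -0.0006 -0.0021 -0.0116 0.0036 -0.0314 0.04; 0.0001 -0.0006 -0.0021 -0.0116 0.0036 -0.0314 0.04; 
step mm 33.65857297976142 rad 0.002174389488155511
```

Request:
arm_command --series "0 0 -0.002 -0.0115 0.002 -0.0315 0.04; 0 0 -0.002 -0.0115 0.002 -0.0315 0.04; 0 0 -0.002 -0.0115 0.003 -0.0315 0.04; 0 0 -0.002 -0.0115 0.004 -0.0315 0.04; 0 0 -0.002 -0.0115 0.004 -0.0315 0.04; 0 0 0 0 0 0 0.04"

```text
time: 7.45
tool_pos: [0.6108, -0.051, 0.3169]
ee_rot: [-1.566, 0.013, 0.26]
wrist_force: [-0.9, 0.1, -0.4]
width: 0.0401
```

Run:
```python
from h import *
st()
im=robot.snapshot("wrist"); cv2.imwrite("pics/w7.png",im)
print(proj("wrist",[w(q) for q in [(-.012,-.055,.257),(-.012,-.101,.257)]]).round(1).tolist())
E=np.array(robot.camera_params("wrist")["extrinsics"])
for r in robot.spot_in("wrist","pawl_knob")[:2]:
   c=(E@np.r_[r["centre"],1])[:3];print(round(r["score"],2),(rz(PA).T@(c-[PX,PY,0])).round(4))
```

```text
t 7.45 grasp press mm [-13.  -81.9 335.7] rot [-1.566  0.013  0.26 ] Fpress [-0.89  0.35 -0.41] w 40.1
[[317.1, 185.6], [317.0, 235.1]]
0.64 [-0.0074 -0.0682  0.2653]
0.52 [-0.0339 -0.3783  0.0041]
```

View pics/w7.png

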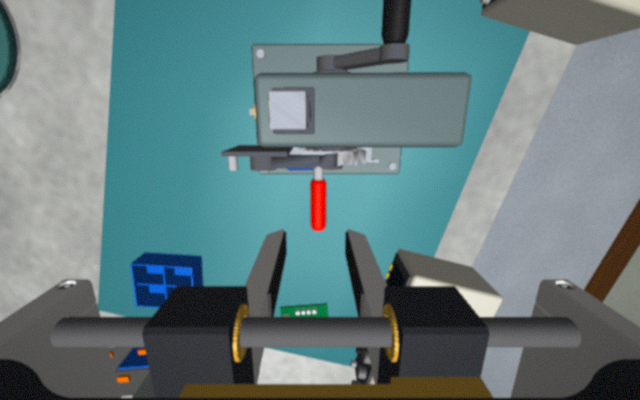

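Request:
arm_command --series "-0.002 0 -0.006 0.001 0.022 0.002 0.04; -0.002 0 -0.006 0.001 0.022 0.002 0.04; 0 0 0 0.0005 0.022 0.002 0.04; 0 0 0 0 0.005 0 0.04; 0 0 0 0 0 0 0.04"

```text
time: 8.05
tool_pos: [0.6126, -0.0338, 0.2434]
ee_rot: [-1.566, -0.003, 0.272]
wrist_force: [-0.2, -0.0, 0.3]
width: 0.04
```

Run:
```python
from h import *
st()
im=robot.snapshot("wrist"); cv2.imwrite("pics/w8.png",cv2.resize(im[100:320,170:460],None,fx=2.5,fy=2.5))
```

```text
t 8.05 grasp press mm [ -7.  -65.7 262.2] rot [-1.566 -0.003  0.272] Fpress [-0.22  0.05  0.3 ] w 40.0
```

View pics/w8.png

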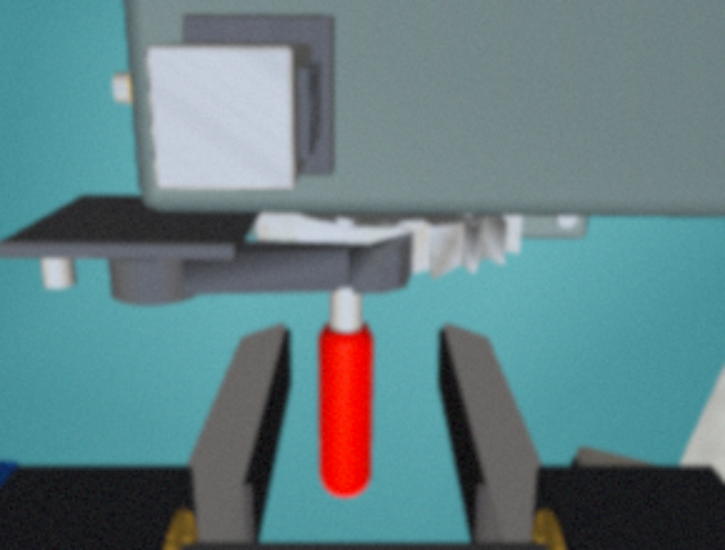

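Request:
arm_command --series "-0.004 0.01 0 -0.0045 0.003 -0.008 0.04; 0 0 0 0 0.001 -0.002 0.03; 0 0 0 0 0 0 0.022"

```text
time: 8.4
tool_pos: [0.6124, -0.0451, 0.2427]
ee_rot: [-1.573, -0.008, 0.262]
wrist_force: [-0.1, -0.5, 0.0]
width: 0.0274
```

Run:
```python
from h import *
st()
im=robot.snapshot("wrist"); cv2.imwrite("pics/w9.png",cv2.resize(im[100:320,170:460],None,fx=2.5,fy=2.5))
```

```text
t 8.4 grasp press mm [-10.3 -76.4 261.5] rot [-1.573 -0.008  0.262] Fpress [-0.23 -0.41  0.02] w 27.4
```

View pics/w9.png

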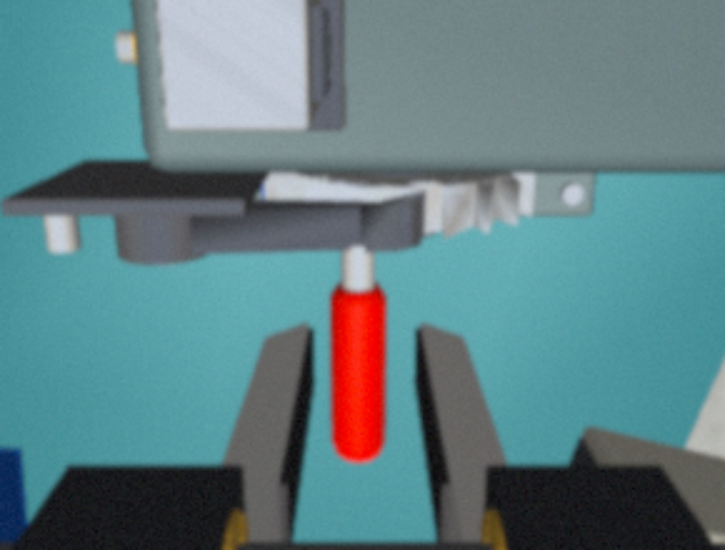

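Request:
arm_command --series "0 0 0.004 -0.001 0 0 0.018; 0 0 0.004 0 0 0 0.012; 0 0 0 0 0 0 0.006; 0 0 0 0 0 0 0.006"

```text
time: 8.85
tool_pos: [0.6109, -0.046, 0.2439]
ee_rot: [-1.573, 0.001, 0.261]
wrist_force: [0.2, 0.4, -0.3]
width: 0.013
```

Run:
```python
from h import *
st()
im=robot.snapshot("wrist"); cv2.imwrite("pics/w10.png",cv2.resize(im[100:320,170:460],None,fx=2.5,fy=2.5))
```

```text
t 8.85 grasp press mm [-11.8 -76.9 262.7] rot [-1.573e+00  1.000e-03  2.610e-01] Fpress [ 0.31  0.28 -0.31] w 13.0
```

View pics/w10.png

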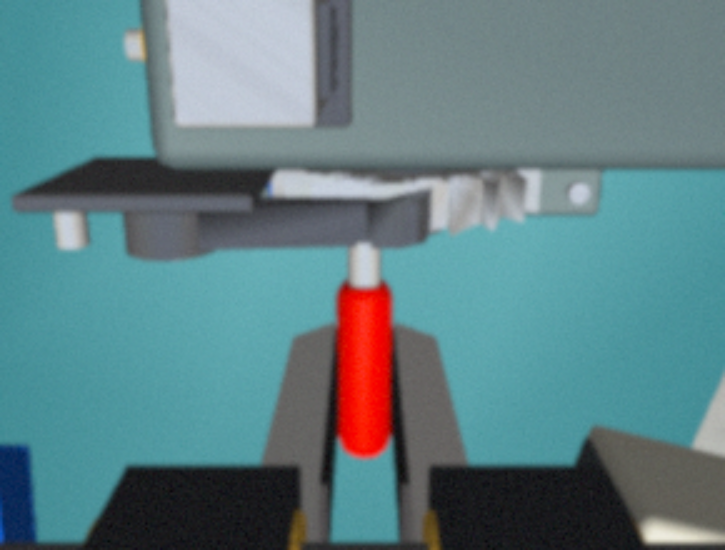

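Request:
arm_command --series "0 0 0 0 -0.003 0 0.006; 0 0 0 0 -0.003 0 0.006"

```text
time: 9.1
tool_pos: [0.6105, -0.0461, 0.2493]
ee_rot: [-1.573, 0.003, 0.261]
wrist_force: [-2.2, -0.8, -0.8]
width: 0.0132
```

```bash
cat >> h.py <<'E'
def kn():
    q,R,f,o=st(); d=q-[-.058,0,.257]; a=np.arctan2(d[2],d[0])
    print("knob ang",np.degrees(a).round(1),"r",(np.hypot(d[0],d[2])*1000).round(1),"Ftan",(f@[-np.sin(a),0,np.cos(a)]).round(2),"Frad",(f@[np.cos(a),0,np.sin(a)]).round(2))
E
python3 -c "
from h import *
kn()"
```

```text
t 9.1 grasp press mm [-12.1 -76.9 268.1] rot [-1.573  0.003  0.261] Fpress [-2.33 -0.21 -0.8 ] w 13.2
knob ang 13.6 r 47.2 Ftan -0.23 Frad -2.46
```

Request:
arm_command --series "0 0 0 -0.0018 -0.0062 0 0.006; 0 0 0 -0.0024 -0.006 0 0.006; 0 0 0 -0.0032 -0.0055 0 0.006"

```text
time: 9.4
tool_pos: [0.6038, -0.0479, 0.2681]
ee_rot: [-1.573, 0.001, 0.261]
wrist_force: [-0.8, -0.7, -1.4]
width: 0.0131
```

```bash
python3 -c "
from h import *
kn()"
```

```text
t 9.4 grasp press mm [-19.1 -76.9 286.9] rot [-1.573e+00  1.000e-03  2.610e-01] Fpress [-0.95 -0.49 -1.42] w 13.1
knob ang 37.5 r 49.0 Ftan -0.55 Frad -1.61
```

Request:
arm_command --series "0 0 0 -0.004 -0.0049 0 0.006; 0 0 0 -0.0046 -0.0043 0 0.006; 0 0 0 -0.0052 -0.0036 0 0.006; 0 0 0 -0.0057 -0.0028 0 0.006"

```text
time: 9.8
tool_pos: [0.5831, -0.0534, 0.2858]
ee_rot: [-1.573, 0.002, 0.261]
wrist_force: [-0.8, -0.2, -2.2]
width: 0.0131
```

```bash
python3 -c "
from h import *
kn()
im=robot.snapshot('scene'); cv2.imwrite('pics/s2.png',cv2.resize(im[130:320,240:440],None,fx=3,fy=3))"
```

```text
t 9.8 grasp press mm [-40.5 -76.8 304.6] rot [-1.573  0.002  0.261] Fpress [-0.83 -0.   -2.2 ] w 13.1
knob ang 69.8 r 50.7 Ftan 0.02 Frad -2.36
```

View pics/s2.png

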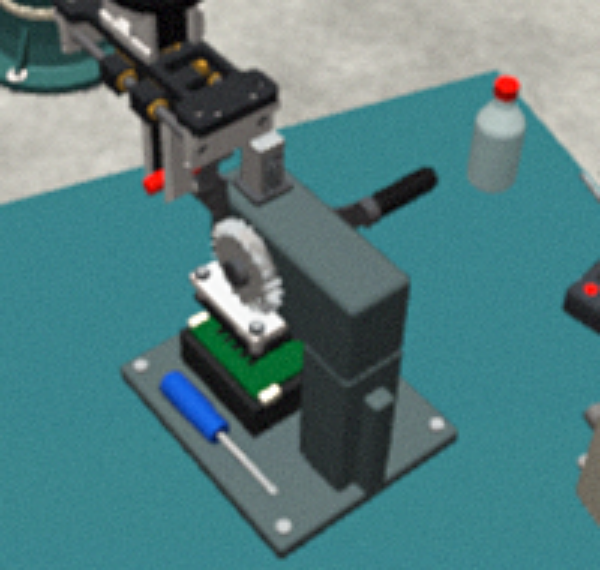

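Request:
arm_command --series "0 0 0 -0.0062 -0.0013 0 0.006; 0 0 0 -0.0063 -0.0004 0 0.006; 0 0 0 -0.0064 0.0004 0 0.006; 0 0 0 -0.0063 0.0012 0 0.006; 0 0 0 -0.0062 0.0019 0 0.006"

```text
time: 10.35
tool_pos: [0.5504, -0.0621, 0.286]
ee_rot: [-1.575, -0.002, 0.261]
wrist_force: [0.5, -1.3, -1.6]
width: 0.013
```

```bash
python3 -c "
from h import *
kn()"
```

```text
t 10.35 grasp press mm [-74.5 -76.8 304.8] rot [-1.575 -0.002  0.261] Fpress [ 0.12 -1.34 -1.63] w 13.0
knob ang 109.1 r 50.6 Ftan 0.42 Frad -1.58
```

Request:
arm_command --series "0 0 0 -0.0058 0.003 0 0.006; 0 0 0 -0.0045 0.003 0 0.006; 0 0 0 0 0 0 0.006"

```text
time: 10.65
tool_pos: [0.5386, -0.0653, 0.2789]
ee_rot: [-1.574, -0.001, 0.26]
wrist_force: [0.1, -0.5, -0.7]
width: 0.0132
```

```bash
python3 -c "
from h import *
kn()"
```

```text
t 10.65 grasp press mm [-86.7 -76.8 297.7] rot [-1.574e+00 -1.000e-03  2.600e-01] Fpress [-0.07 -0.51 -0.73] w 13.2
knob ang 125.2 r 49.8 Ftan 0.48 Frad -0.56
```

Request:
arm_command --series "0 0 0 0 0 0 0.03; 0 0 0 0 0 0 0.036; 0 0 0 0 0 0 0.036; 0 0 0 0 -0.03 0 0.036; 0 0 0 0 -0.04 0 0.04; 0 0 0 0 -0.02 0 0.04; 0 0 0 0 0 0 0.04"

```text
time: 11.35
tool_pos: [0.5379, -0.064, 0.3695]
ee_rot: [-1.57, 0.004, 0.262]
wrist_force: [1.0, 0.6, -0.3]
width: 0.0401
```

Run:
```python
from h import *
kn()
im=robot.snapshot("wrist"); cv2.imwrite("pics/w11.png",im)
im=robot.snapshot('scene'); cv2.imwrite('pics/s3.png',cv2.resize(im[130:320,240:440],None,fx=3,fy=3))
print(proj("wrist",[w(q) for q in [(-.087,-.055,.293),(-.087,-.101,.293)]]).round(1).tolist())
```

```text
t 11.35 grasp press mm [-87.  -75.4 388.3] rot [-1.57   0.004  0.262] Fpress [ 1.08  0.33 -0.31] w 40.1
knob ang 102.4 r 134.5 Ftan -0.99 Frad -0.54
[[316.9, 187.0], [316.8, 233.8]]
```

View pics/w11.png

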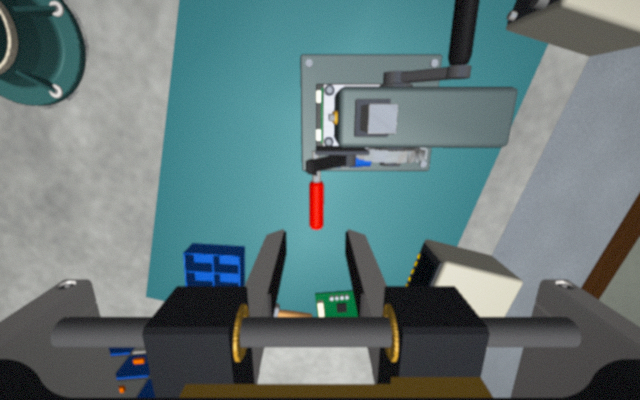

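View pics/s3.png

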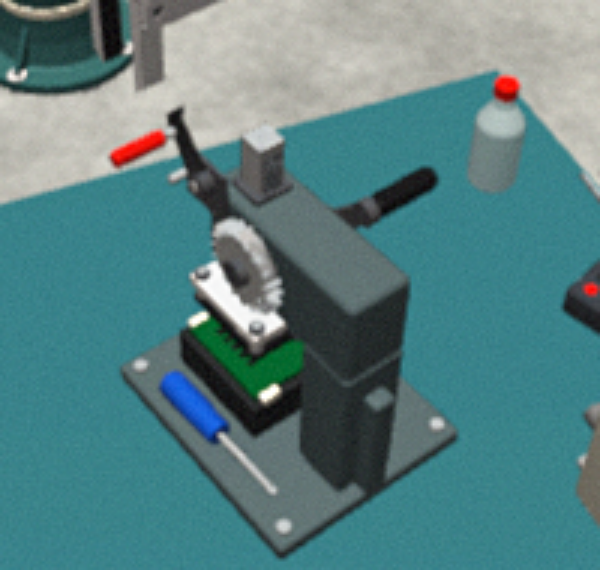

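Run:
```python
from h import *
plan(w([.045,.078,.375])+[0,0,-.0188],.26,5,.05)
```

```text
-0.0005 0.0004 -0.0016 0.0265 0.0019 0.0306 0.05; -0.0005 0.0004 -0.0016 0.0265 0.0019 0.0306 0.05; -0.0005 0.0004 -0.0016 0.0265 0.0020 0.0306 0.05; -0.0005 0.0004 -0.0016 0.0265 0.0020 0.0307 0.05; -0.0005 0.0004 -0.0016 0.0265 0.0020 0.0307 0.05; 
step mm 40.57449819019188 rad 0.0017466603801679704
```

Request:
arm_command --series "0 0 -0.001 0.0265 0 0.0306 0.05; 0 0 -0.001 0.0265 0.001 0.0306 0.05; 0 0 -0.001 0.0265 0.002 0.0306 0.05; 0 0 -0.001 0.0265 0.002 0.0307 0.05; 0 0 -0.001 0.0265 0.002 0.0307 0.05; 0 0 0 0 0 0 0.05"

```text
time: 12.05
tool_pos: [0.6267, 0.123, 0.3438]
ee_rot: [-1.564, 0.023, 0.256]
wrist_force: [-1.1, -0.1, -1.0]
width: 0.0504
```

Run:
```python
from h import *
st()
plan(w([.045,.078,.29])+[0,0,-.0188],.26,3,.05)
```

```text
t 12.05 grasp press mm [ 47.7  82.1 362.6] rot [-1.564  0.023  0.256] Fpress [-1.07  0.17 -0.98] w 50.4
-0.0021 -0.0012 -0.0077 -0.0002 0.0242 -0.0016 0.05; -0.0021 -0.0012 -0.0077 -0.0004 0.0242 -0.0015 0.05; -0.0021 -0.0012 -0.0077 -0.0006 0.0242 -0.0015 0.05; 
step mm 24.24875806914216 rad 0.008133015947572365
```

Request:
arm_command --series "-0.002 -0.001 -0.008 0 0.024 -0.002 0.05; -0.002 -0.001 -0.008 0 0.024 -0.002 0.05; -0.002 -0.001 -0.008 0 0.022 -0.002 0.05; 0 0 0 0 0 0 0.05"

```text
time: 12.45
tool_pos: [0.6245, 0.117, 0.2627]
ee_rot: [-1.57, 0.012, 0.262]
wrist_force: [0.1, -0.1, -0.1]
width: 0.0496
```

Run:
```python
from h import *
st()
plan(w([.045,.078,.2568])+[0,0,-.0188],.26,2,.05)
```

```text
t 12.45 grasp press mm [ 43.8  76.9 281.5] rot [-1.57   0.012  0.262] Fpress [ 0.07 -0.14 -0.13] w 49.6
-0.0005 0.0009 -0.0059 0.0009 0.0123 0.0005 0.05; -0.0005 0.0009 -0.0059 0.0008 0.0123 0.0005 0.05; 
step mm 12.370271143439316 rad 0.0060188259269785506
```

Request:
arm_command --series "0 0 -0.006 0.001 0.0123 0 0.05; 0 0 -0.006 0.0005 0.0123 0 0.04; 0 0 0 0 0.002 0 0.032; 0 0 0 0 0 0 0.024; 0 0 0 0 0 0 0.012; 0 0 0 0 0 0 0.012; 0 0 0 0 0 0 0.012"

```text
time: 13.15
tool_pos: [0.6261, 0.1153, 0.2367]
ee_rot: [-1.57, -0.002, 0.259]
wrist_force: [0.1, 0.7, -3.3]
width: 0.0193
```

Run:
```python
from h import *
ang()
im=robot.snapshot("wrist"); cv2.imwrite("pics/w12.png",cv2.resize(im[140:320,170:460],None,fx=2.5,fy=2.5))
```

```text
t 13.15 grasp press mm [ 44.6  74.9 255.5] rot [-1.57  -0.002  0.259] Fpress [ 0.24  0.64 -3.3 ] w 19.3
ang 45.6 d from 55: -0.164 r 63.7 Ftan(back dir) -2.48 Frad -2.19
```

View pics/w12.png

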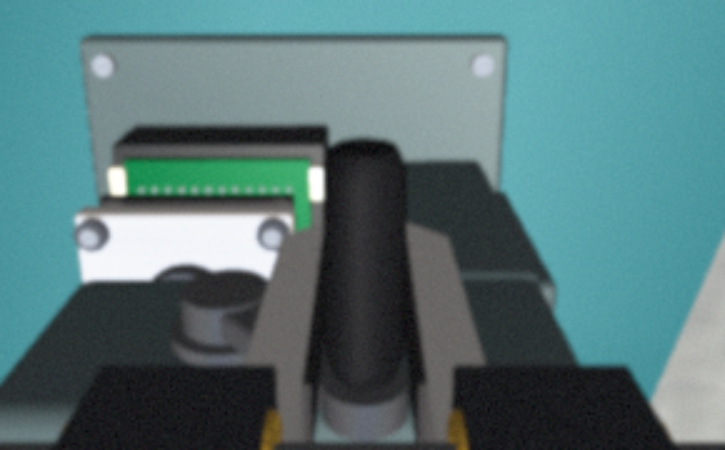

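```bash
cat >> h.py <<'E'
OFF=np.array([-.0004,0,-.0013])
def ca(verbose=1):
    p,R,o=pose(); q=rz(PA).T@(p+R.apply([0,-.0188,0])-[PX,PY,0]); f=rz(PA).T@np.array(o["wrist_force"])
    d=q-[0,0,.21]-OFF; a=np.arctan2(d[2],d[0]); r=np.hypot(d[0],d[2])
    t=np.array([-np.sin(a),0,np.cos(a)]); n=np.array([np.cos(a),0,np.sin(a)])
    print("t",round(o["time"],2),"ang",np.degrees(a).round(2),"r",(r*1e3).round(1),"y",(q[1]*1e3).round(1),"rot",np.round(o["ee_rot"],3),"Fback",(-f@t).round(2),"Frad",(f@n).round(2),"Fy",f[1].round(2),"head drop from 46.1deg mm",(20*(a-np.radians(46.1))).round(2),"w",round(o["width"]*1e3,1))
    return a,r,R
def arc(step,n,k=.5,rr=.065):
    a,r,R=ca(); T=Ro.from_euler("xyz",[-np.pi/2,0,PA-.002]); dr=(R.inv()*T).as_rotvec()
    for i in range(n):
        m=a+step/.065*(i+.5); rad=(rr-r)*k/n
        v=np.array([-np.sin(m),0,np.cos(m)])*step+np.array([np.cos(m),0,np.sin(m)])*rad
        print(f"{dr[0]/n:.3f} {dr[1]/n:.3f} {dr[2]/n:.3f} {v[0]:.4f} {-v[2]:.4f} 0 0.012",end="; ")
    print()
E
python3 -c "
from h import *
arc(.006,3)"
```

```text
t 13.2 ang 46.17 r 64.9 y 74.9 rot [-1.57  -0.002  0.259] Fback 3.6 Frad -0.68 Fy -0.39 head drop from 46.1deg mm 0.02 w 18.9
-0.000 -0.000 0.001 -0.0045 -0.0040 0 0.012; -0.000 -0.000 0.001 -0.0049 -0.0035 0 0.012; -0.000 -0.000 0.001 -0.0052 -0.0031 0 0.012;
```

Request:
arm_command --series "0 0 0.001 -0.0045 -0.004 0 0.012; 0 0 0.001 -0.0049 -0.0035 0 0.012; 0 0 0.001 -0.0052 -0.0031 0 0.012"

```text
time: 13.5
tool_pos: [0.6123, 0.1116, 0.2467]
ee_rot: [-1.57, 0.001, 0.26]
wrist_force: [2.9, 0.8, -4.7]
width: 0.0189
```

```bash
python3 -c "
from h import *
arc(.008,5)"
```

```text
t 13.5 ang 61.56 r 64.6 y 74.9 rot [-1.57e+00  1.00e-03  2.60e-01] Fback 4.95 Frad -2.72 Fy 0.0 head drop from 46.1deg mm 5.4 w 18.9
-0.000 -0.000 -0.000 -0.0072 -0.0034 0 0.012; -0.000 -0.000 -0.000 -0.0076 -0.0025 0 0.012; -0.000 -0.000 -0.000 -0.0079 -0.0015 0 0.012; -0.000 -0.000 -0.000 -0.0080 -0.0006 0 0.012; -0.000 -0.000 -0.000 -0.0080 0.0004 0 0.012;
```

Request:
arm_command --series "0 0 0 -0.0072 -0.0034 0 0.012; 0 0 0 -0.0076 -0.0025 0 0.012; 0 0 0 -0.0079 -0.0015 0 0.012; 0 0 0 -0.008 -0.0006 0 0.012; 0 0 0 -0.008 0.0004 0 0.012"

```text
time: 14.0
tool_pos: [0.5716, 0.1007, 0.2531]
ee_rot: [-1.57, 0.002, 0.26]
wrist_force: [5.3, 1.6, -9.4]
width: 0.0191
```

```bash
python3 -c "
from h import *
arc(.006,4)"
```

```text
t 14.0 ang 100.18 r 64.2 y 74.9 rot [-1.57   0.002  0.26 ] Fback 3.77 Frad -10.25 Fy 0.13 head drop from 46.1deg mm 18.88 w 19.1
-0.000 -0.000 -0.001 -0.0059 0.0012 0 0.012; -0.000 -0.000 -0.001 -0.0057 0.0018 0 0.012; -0.000 -0.000 -0.001 -0.0055 0.0023 0 0.012; -0.000 -0.000 -0.001 -0.0053 0.0028 0 0.012;
```

```bash
python3 -c "
from h import *
arc(.006,3,k=1,rr=.0627)"
```

```text
t 14.0 ang 100.18 r 64.2 y 74.9 rot [-1.57   0.002  0.26 ] Fback 3.77 Frad -10.25 Fy 0.13 head drop from 46.1deg mm 18.88 w 19.1
-0.000 -0.000 -0.001 -0.0057 0.0018 0 0.012; -0.000 -0.000 -0.001 -0.0055 0.0023 0 0.012; -0.000 -0.000 -0.001 -0.0053 0.0028 0 0.012;
```

Request:
arm_command --series "0 0 -0.001 -0.0056 0.0022 0 0.012; 0 0 -0.001 -0.0054 0.0026 0 0.012; 0 0 0 -0.0053 0.0031 0 0.012"

```text
time: 14.3
tool_pos: [0.5556, 0.0964, 0.2474]
ee_rot: [-1.57, -0.007, 0.26]
wrist_force: [5.4, 1.0, -3.9]
width: 0.0191
```

```bash
python3 -c "
from h import *
arc(.004,3,k=1,rr=.0635)"
```

```text
t 14.3 ang 116.01 r 64.0 y 74.9 rot [-1.57  -0.007  0.26 ] Fback 3.22 Frad -5.89 Fy -0.48 head drop from 46.1deg mm 24.4 w 19.1
-0.000 -0.000 0.002 -0.0035 0.0020 0 0.012; -0.000 -0.000 0.002 -0.0033 0.0022 0 0.012; -0.000 -0.000 0.002 -0.0032 0.0024 0 0.012;
```

Request:
arm_command --series "0 0 0.002 -0.0035 0.0021 0 0.012; 0 0 0.002 -0.0033 0.0024 0 0.012; 0 0 0.002 -0.0032 0.0026 0 0.012"

```text
time: 14.6
tool_pos: [0.5473, 0.0942, 0.2422]
ee_rot: [-1.571, -0.011, 0.26]
wrist_force: [5.4, 1.6, -3.6]
width: 0.0189
```

```bash
python3 -c "
from h import *
arc(.003,2,k=1,rr=.0632)"
```

```text
t 14.6 ang 125.1 r 64.0 y 75.0 rot [-1.571 -0.011  0.26 ] Fback 2.53 Frad -6.2 Fy 0.18 head drop from 46.1deg mm 27.58 w 18.9
0.000 -0.000 0.006 -0.0022 0.0021 0 0.012; 0.000 -0.000 0.006 -0.0021 0.0022 0 0.012;
```

Request:
arm_command --series "0 0 0.006 -0.002 0.0024 0 0.012; 0 0 0.006 -0.0019 0.0026 0 0.012"

```text
time: 14.8
tool_pos: [0.5442, 0.0934, 0.2398]
ee_rot: [-1.572, -0.006, 0.26]
wrist_force: [4.6, 1.3, 0.7]
width: 0.0191
```

```bash
python3 -c "
from h import *
arc(.003,2,k=1,rr=.0630)"
```

```text
t 14.8 ang 128.61 r 63.9 y 75.0 rot [-1.572 -0.006  0.26 ] Fback 4.16 Frad -2.44 Fy 0.02 head drop from 46.1deg mm 28.8 w 19.1
0.001 0.000 0.003 -0.0020 0.0023 0 0.012; 0.001 0.000 0.003 -0.0019 0.0024 0 0.012;
```

Request:
arm_command --series "0 0 0.003 -0.002 0.0024 0 0.012"

```text
time: 14.9
tool_pos: [0.5426, 0.0929, 0.2386]
ee_rot: [-1.572, -0.006, 0.26]
wrist_force: [5.2, 1.6, -0.5]
width: 0.0193
```

```bash
python3 -c "
from h import *
arc(.003,1,k=.5,rr=.0635)"
```

```text
t 14.9 ang 130.47 r 64.0 y 74.9 rot [-1.572 -0.006  0.26 ] Fback 3.79 Frad -3.92 Fy 0.24 head drop from 46.1deg mm 29.45 w 19.3
0.001 0.000 0.006 -0.0021 0.0022 0 0.012;
```

Request:
arm_command --series "0 0 0.005 -0.0021 0.0024 0 0.012; 0 0 0.003 -0.002 0.0025 0 0.012"

```text
time: 15.1
tool_pos: [0.5392, 0.092, 0.2353]
ee_rot: [-1.573, -0.002, 0.26]
wrist_force: [5.7, 1.3, -1.2]
width: 0.0193
```

```bash
python3 -c "
from h import *
arc(.003,2,k=.5,rr=.0635)"
```

```text
t 15.1 ang 134.77 r 63.9 y 74.9 rot [-1.573 -0.002  0.26 ] Fback 3.32 Frad -4.92 Fy -0.26 head drop from 46.1deg mm 30.95 w 19.3
0.001 0.000 0.001 -0.0020 0.0022 0 0.012; 0.001 0.000 0.001 -0.0019 0.0023 0 0.012;
```

Still only drag (3.3 N). Continue.

Request:
arm_command --series "0 0 0.001 -0.0019 0.0024 0 0.012; 0 0 0.001 -0.0018 0.0025 0 0.012"

```text
time: 15.3
tool_pos: [0.5356, 0.0911, 0.2314]
ee_rot: [-1.573, -0.002, 0.26]
wrist_force: [4.0, 0.9, 0.4]
width: 0.019
```

```bash
python3 -c "
from h import *
arc(.003,2,k=.5,rr=.0635)"
```

```text
t 15.3 ang 139.58 r 63.9 y 75.0 rot [-1.573 -0.002  0.26 ] Fback 2.96 Frad -2.79 Fy -0.19 head drop from 46.1deg mm 32.63 w 19.0
0.001 0.000 0.001 -0.0018 0.0024 0 0.012; 0.001 0.000 0.001 -0.0017 0.0025 0 0.012;
```

Request:
arm_command --series "0 0 0.001 -0.0018 0.0024 0 0.012; 0 0 0.001 -0.0017 0.0025 0 0.012"

```text
time: 15.5
tool_pos: [0.5326, 0.0902, 0.2274]
ee_rot: [-1.573, -0.003, 0.261]
wrist_force: [4.7, 0.9, 3.4]
width: 0.0189
```

```bash
python3 -c "
from h import *
arc(.003,2,k=.5,rr=.0635)"
```

```text
t 15.5 ang 144.09 r 63.9 y 75.0 rot [-1.573 -0.003  0.261] Fback 5.57 Frad -1.87 Fy -0.32 head drop from 46.1deg mm 34.2 w 18.9
0.001 0.000 0.001 -0.0016 0.0025 0 0.012; 0.001 0.000 0.001 -0.0015 0.0026 0 0.012;
```

Request:
arm_command --series "0 0 0.001 -0.0016 0.0025 0 0.012"

```text
time: 15.6
tool_pos: [0.5316, 0.09, 0.2258]
ee_rot: [-1.574, -0.004, 0.261]
wrist_force: [4.5, 2.2, 4.5]
width: 0.0194
```

```bash
python3 -c "
from h import *
arc(.003,1,k=.3,rr=.0635)"
```

```text
t 15.6 ang 145.82 r 63.9 y 75.0 rot [-1.574 -0.004  0.261] Fback 6.51 Frad -1.51 Fy 0.98 head drop from 46.1deg mm 34.81 w 19.4
0.003 0.001 0.004 -0.0015 0.0026 0 0.012;
```

Request:
arm_command --series "0.002 0 0.003 -0.0015 0.0026 0 0.012"

```text
time: 15.7
tool_pos: [0.5308, 0.0898, 0.2246]
ee_rot: [-1.572, -0.005, 0.261]
wrist_force: [4.3, 3.2, 5.5]
width: 0.0193
```

```bash
python3 -c "
from h import *
arc(.003,1,k=.3,rr=.0635)
robot.snapshot('scene')
ca()"
```

```text
t 15.7 ang 147.15 r 63.9 y 75.0 rot [-1.572 -0.005  0.261] Fback 7.33 Frad -1.19 Fy 1.94 head drop from 46.1deg mm 35.27 w 19.3
0.001 0.001 0.005 -0.0015 0.0026 0 0.012; 
t 15.75 ang 147.33 r 63.9 y 75.0 rot [-1.572 -0.004  0.261] Fback 5.49 Frad -2.79 Fy 0.4 head drop from 46.1deg mm 35.34 w 19.1
```

Request:
arm_command --series "0 0 0.003 -0.0017 0.003 0 0.012"

```text
time: 15.85
tool_pos: [0.5301, 0.0896, 0.2234]
ee_rot: [-1.572, -0.006, 0.261]
wrist_force: [4.6, 2.2, 6.2]
width: 0.0193
```

```bash
python3 -c "
from h import *
arc(.003,1,k=.3,rr=.0635)"
```

```text
t 15.85 ang 148.46 r 64.0 y 74.9 rot [-1.572 -0.006  0.261] Fback 7.86 Frad -1.05 Fy 0.92 head drop from 46.1deg mm 35.73 w 19.3
0.001 0.001 0.006 -0.0014 0.0027 0 0.012;
```

Request:
arm_command --series "0 0 0.004 -0.0016 0.0029 0 0.012"

```text
time: 15.95
tool_pos: [0.5296, 0.0895, 0.2225]
ee_rot: [-1.573, -0.007, 0.261]
wrist_force: [5.1, 1.2, 6.4]
width: 0.0189
```

```bash
python3 -c "
from h import *
arc(.003,1,k=.3,rr=.0635)
robot.snapshot('wrist')
im=robot.snapshot('scene'); cv2.imwrite('pics/s4.png',cv2.resize(im[130:320,240:440],None,fx=3,fy=3))
ca()"
```

```text
t 15.95 ang 149.35 r 63.9 y 75.0 rot [-1.573 -0.007  0.261] Fback 8.21 Frad -1.26 Fy -0.18 head drop from 46.1deg mm 36.04 w 18.9
0.002 0.001 0.007 -0.0014 0.0027 0 0.012; 
t 16.05 ang 149.4 r 63.9 y 75.0 rot [-1.573 -0.007  0.261] Fback 7.23 Frad -1.39 Fy 0.49 head drop from 46.1deg mm 36.06 w 19.0
```

View pics/s4.png

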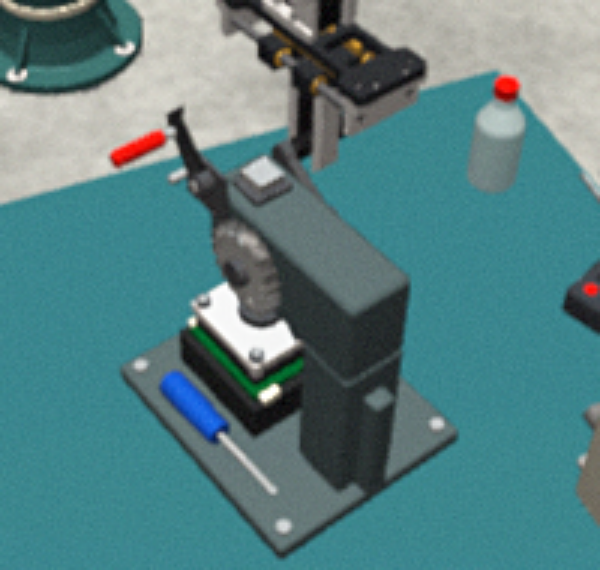

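Request:
arm_command --series "0 0 0 0 0 0 0.012; 0 0 0 0 0 0 0.012; 0 0 0 0 0 0 0.012"

```text
time: 16.35
tool_pos: [0.5296, 0.0894, 0.2225]
ee_rot: [-1.573, -0.007, 0.261]
wrist_force: [4.6, 2.3, 1.5]
width: 0.0189
```

```bash
python3 -c "
from h import *
ca()"
```

```text
t 16.35 ang 149.33 r 64.0 y 75.0 rot [-1.573 -0.007  0.261] Fback 3.87 Frad -3.56 Fy 1.08 head drop from 46.1deg mm 36.03 w 18.9
```

Request:
arm_command --series "0 0 0 0.0008 0 0 0.012; 0 0 0 0 0 0 0.03; 0 0 0 0 0 0 0.05; 0 0 0 0 0 0 0.05; 0 0 0 0 -0.02 0 0.05; 0 0 0 0 -0.03 0 0.05; 0 0 0 0 -0.04 0 0.05; 0 0 0 0 -0.04 0 0.05; 0 0 0 0 0 0 0.05"

```text
time: 17.25
tool_pos: [0.5224, 0.0878, 0.3493]
ee_rot: [-1.57, 0.024, 0.259]
wrist_force: [0.5, 1.1, -0.0]
width: 0.05
```

Run:
```python
from h import *
st()
im=robot.snapshot("wrist"); cv2.imwrite("pics/w13.png",cv2.resize(im[100:360,140:500],None,fx=2.2,fy=2.2))
im=robot.snapshot('scene'); cv2.imwrite('pics/s5.png',cv2.resize(im[130:320,240:440],None,fx=3,fy=3))
for a in (145,149.3,153):
  a=np.radians(a); print((2.2*(proj("wrist",[w([.065*np.cos(a),y,.21+.065*np.sin(a)]) for y in (.048,.108)])-[140,100])).round(1).tolist())
```

```text
t 17.25 grasp press mm [-62.2  75.2 368.1] rot [-1.57   0.024  0.259] Fpress [ 0.75  0.93 -0.03] w 50.0
[[415.1, 277.9], [416.5, 151.3]]
[[409.4, 274.6], [410.5, 149.6]]
[[405.1, 271.7], [406.0, 148.1]]
```

View pics/w13.png

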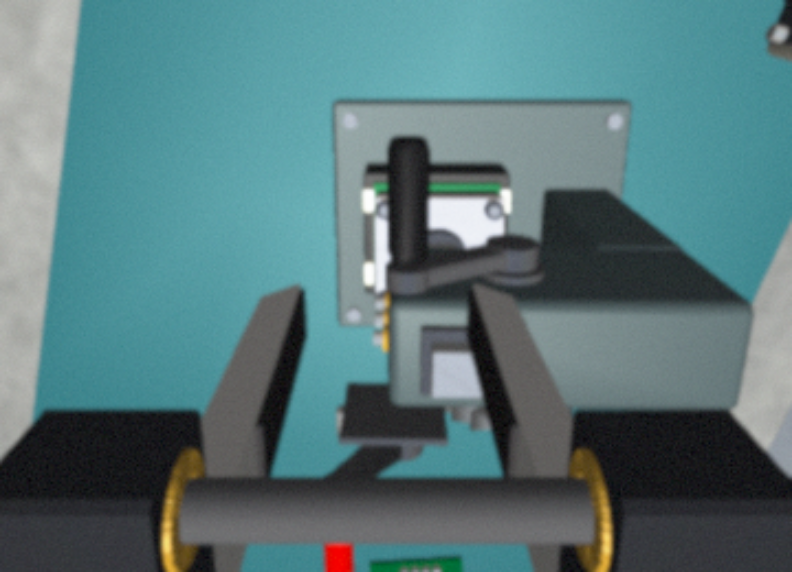

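View pics/s5.png

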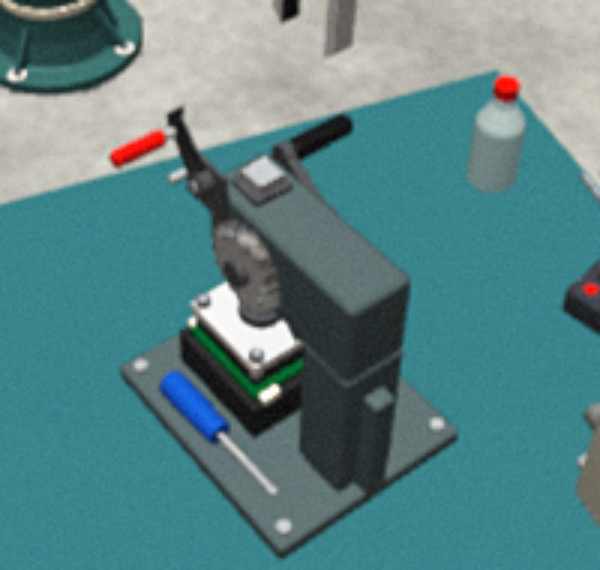

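```bash
python3 -c "
from h import *
print(robot.close_job()); print(robot.get_obs()['time'])"
```

```text
the job is handed in; nothing more can be done
None
the job is handed in; nothing more can be done
```

The press head is down on the board with its pins pressed in about half way. I handed the job in at about 17.4 s, and no verdict was reported.

- **Unloading the pawl:** I wound the crank up about 0.155 rad, against roughly 10 N. The knob then lifted with very little force, so the pawl was free.
- **Throwing the pawl:** I carried it over the top onto its rest. The knob ended at x ≈ −87 mm in the press frame and stayed there after I let go.
- **Easing the head down:** I wound back against a steady drag of about 3.3 N. The force began to rise after about 33 mm of head travel, and I stopped at about 36 mm with 8.2 N at the grip.
- **Pin travel:** The force puts the pins at about 2.65 mm pressed in. The travel puts them at 2.9–3.4 mm. I take it as about 3 mm, half of the 6 mm.

**Last checks:** After release, the wrist and scene pictures showed the crank still at about 149°, the head on the board and the pawl on its rest. The screwdriver and bottle were where they had been, and the robot was clear. I did not check the other bystanders one by one.

**Disagreements:**
- The scene and wrist cameras put the press about 5–7 mm apart sideways; I worked from the wrist view and from feel.
- The force rose by about 1.4 N per mm instead of the stated 1.85 N.

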